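# Hang the weight hanger on the keeper peg

### The arm

A 6-joint arm with a two-finger parallel gripper is mounted at the origin on the work surface. World frame = base frame: x ahead of the robot, y to its left, z up, the work surface at z = 0. Lengths are in m, angles in rad, forces in N, time in s.
With the tool pointing down it reaches from about 0.375 to 0.9 m from the base axis. Payload 3.1 kg.
Tool frame: the origin (TCP) lies on the mounting face of the last link; the fingertips stand 182 mm ahead of it and the grasp point (between the pads) lies 164 mm ahead of it; z points along the fingers, y is the direction in which the jaws open and shut (so a half turn about z gives the same grasp; the last joint's range is limited). The gripper opens to 87 mm and grips with 3 to 60 N. Pads are 19 mm wide; open, the fingers measure 117 mm over their backs; the gripper's body (75 mm by 190 mm) begins 51 mm behind the grasp point.
Start: joints at [-1.526, 0.527, 1.433, -0, 1.181, -0.178], TCP at [0.138, -0.61, 0.405] pointing down, gripper open.
Joint ranges: [-3.08, 3.08], [-0.75, 2.2], [0.22, 2.44], [-1.43, 4.57], [0, 2.65], [-2.85, 2.85]. Speed limits (rad/s): [2.79, 2.79, 3.14, 3.14, 3.14, 3.14].

### API

Orientations are given as a unit quaternion [x, y, z, w].
In Python, from rig import robot, camera, camera_model gives the robot as it stands.
- The arm moves only by the tool drive_tool, never from a script. Its argument "plan" is a list that holds one entry, the list of rows, each a list of 6 numbers: the shift along the world's x, y, z in units of 2.5 cm (1.0 is 2.5 cm), then the turn, a rotation vector about the world's x, y, z in units of 6 degrees (1.0 is 6 degrees). A call has 1 to 8 rows; each row shifts and turns the commanded pose from where the row before left it; what a row does not reach is not made up. A row lasts 1/8 s, in which the tool goes at most 62.5 mm and 10.7 degrees, less where a joint would pass 70% of its speed; a pose out of reach is approached as far as the arm can. A call with a number of a shift or a turn outside -1 to 1 is refused whole. A call with a gripper value outside its range is refused whole. "grip" is the closure, from 0 (fully open) to 1 (shut), set as the call begins (left out, the last holds). The fingers move at their own pace and stop on an object; "force" is the grip in N (left out, the last holds). Time passes only in rows, so rows that do not move let the fingers close. It gives the time, the measured TCP pose, the force and the opening at its end, in the units of the state.
- robot.get_obs(): the state, without advancing time (a new reading comes with each control period).
- camera(name): name is "side" or "top" or "wrist"; returns the picture (480x640x3 uint8, red, green, blue); there is no depth.
- camera_model(name): a dict with "K" (3x3 intrinsics, pixels), "k1" (the pictures are not rectified: a ray, as slopes to the right and down, at radius r is drawn at 1 + k1 r^2 times it, then the intrinsics apply), "world_to_cam" (4x4, takes a point from world to camera coordinates); the wrist camera has in their place "tool_from_camera" (4x4, takes a point from camera to tool coordinates, whose origin is the TCP and whose axes are the flange's). Camera axes: x right, y up, looking along -z (the intrinsics and any distortion apply to the point x, -y, -z); pixel columns grow to the right and rows downward; lengths in m; the calibration is good to about 2 mm. A picture is of the moment at which its call begins: read the wrist's pose just before it. camera_model takes no time and is no camera call.
- robot.hand_in(): hands the job in, once; it reports no verdict.
The state is a dict: "time": time; "q": joint angles; "joint_velocities": joint speeds; "joint_torque": joint torques, N m; "position": TCP position; "tool_rot": TCP orientation; "ft_force": force on the tool from outside, world axes, zero at the start; "moment": the same for the moment, N m; "grip_width": finger opening in m.
Only numpy, scipy, OpenCV 4.12 (cv2) and the standard library are available. Lean on these libraries where they do the work, as an engineer would, in place of code of your own. Each camera call takes 0.05 s, during which the arm holds its last target.

### The job

Put the weight hanger away on the stand's peg: slide its eye onto the peg past the little gravity flap, so that the eye lifts the flap and the flap drops shut again behind it. Then prove that it is caught by pulling the hanger back against the shut flap with a light, steady pull for about half a second (some 6 N, never more than 14 N), lower it gently onto the peg without dropping it, and let it go hanging still. Never use more than a gentle hand's force on the stand, and leave the other things on the table where they are.

Things in the scene. Friction and masses are not known exactly. Their poses are not given: they have to be found in the camera images.
- hanger: Loose steel weight hanger, 0.25 to 0.46 kg, upright on the table. Origin: centre of its underside, z up. From below: three stacked discs 64 mm across, 38 mm high together; a stem 10 mm (x) by 16 mm (y) up to 59 mm; a flat head plate 10 mm thick (x), 40 mm wide (y), from 59 to 115 mm up, with the eye through it. Front and back are alike.
- hanger_eye (a point): Centre of the eye: a round 22 mm hole through the head plate along the hanger's x axis, 98 mm above the underside, 17 mm below the plate's top edge. Axes as the hanger's. On the peg, the plate passes freely under the wires while the eye's centre is within 6 mm of the peg axis in height. Pulled back, it meets the shut flap with the eye 8 mm past the flap's hinge.
- hanger_grip (a point): Good place to grip: mid-plate, 10 mm below the eye (88 mm above the underside). From above, on the plate's two side edges, 40 mm apart along its y, the fingers later straddle the peg. Axes as the hanger's.
- stand: Fixed grey retort stand. Origin: foot of its upright rod (12 mm thick, 230 mm high). Base plate 160 x 110 x 12 mm, centred 40 mm to the stand's -x side. A level steel peg, 10 mm thick, points from a clamp on the rod (top 224 mm up) to the stand's -x, towards the robot, 190 mm up. Two 5 mm wires 28 mm above the peg's axis, 11 mm either side of it, run level from the clamp and carry a flap.
- peg_tip (a point): Centre of the peg's free end, 190 mm up, 130 mm from the rod axis. Axes as the stand's: the peg runs from here along +x to the rod, y is level across it. A 24 mm collar on the peg, its front face 80 mm from here, is the rear stop for the eye: a head plate that touches it is well past the flap.
- flap (a joint): Gravity flap: 40 g aluminium tongue 16 mm wide, 22 mm long, hanging from the wires' ends to 1 mm above the peg, 20 to 36 mm past the tip (the wires' reach differs each time and is not measured: feel for it). 0 rad = shut, on a rigid stop; grows to 1.45 as its edge swings to the rod and up. Pushed along the peg, the plate lifts it; it drops once the eye is 27 mm past its hinge.
- beaker: Bystander: glass beaker 68 mm across, 88 mm high, origin at its underside. Not to be moved.
- jar: Bystander: lidded glass jar 84 mm across, 115 mm high, origin at its underside. Not to be moved.
- spoon: Bystander: white plastic spoon 150 mm long, lying on the table, origin under its middle. Not to be moved.
- stirrer: Bystander: fixed grey magnetic stirrer 170 x 150 x 63 mm, origin at its underside.

How it is judged:
On the way, in this order (a step that is already met when the one before it is completed fails the run):
1. the eye is on the peg and the flap is lifted (value of joint flap above 0.3 rad and x of hanger_eye in the frame of peg_tip above 0.006 m and y of hanger_eye in the frame of peg_tip between -0.008 and 0.008 m and z of hanger_eye in the frame of peg_tip between -0.009 and 0.009 m), for 0.02 s.
2. the flap has dropped shut behind the eye (value of joint flap below 0.12 rad and x of hanger_eye in the frame of flap above 0.003 m and z of hanger_eye in the frame of peg_tip between -0.009 and 0.009 m), for 0.1 s.
3. the hanger is pulled back against the shut flap with 3 N or more for 0.3 s (contact force between hanger and flap above 3 N and value of joint flap below 0.12 rad and x of hanger_eye in the frame of flap above 0.003 m), for 0.3 s.
At the end, for the whole second after the job is handed in: The hanger hangs upright (within 0.2 rad) and still (under 30 mm/s) by its eye on the peg, the eye between flap and collar, and the flap hangs shut (within 0.12 rad) in front of it (value of joint flap below 0.12 rad and x of hanger_eye in the frame of flap above 0.003 m and x of hanger_eye in the frame of peg_tip below 0.085 m and y of hanger_eye in the frame of peg_tip between -0.008 and 0.008 m and z of hanger_eye in the frame of peg_tip between -0.01 and 0 m and angle between hanger's own z axis and vertical below 0.2 rad and linear speed of hanger below 0.03 m/s); the robot touches nothing.
It fails at once if the flap is pressed with more than 14 N (contact force between hanger and flap above 14 N).
It fails at once if the hanger bears on the stand with more than 25 N (contact force between hanger and stand above 25 N).
It fails at once if the robot presses on the stand with more than 10 N (contact force between any of the arm, the fingers and stand above 10 N).
It fails at once if beaker, jar or spoon is moved by more than 15 mm (distance of any of beaker, jar, spoon from where it was at the start of the episode above 0.015 m).
It also fails if it takes over 67 s, if anything falls off the work surface, if the arm or the gripper's body presses on something with over 40 N, if the wrist force passes 120 N, or if a joint passes its speed limit or range.

## Working session

There is one attempt and no reset: what is moved stays moved. The work goes in short steps, Python scripts to look and compute and a tool call to move; the robot and the scene stay as the last step left them, time stands still between calls to the robot, and variables do not carry over. Pictures are saved under pics/ and viewed, and the job is handed in when it is done.

Besides the shell and the picture viewer there is one more tool, called after ">>>" by a JSON object that holds its "fn" and its "kwargs". drive_tool: Moves the arm, as the interface text tells. Shifts and turns lie within -1 to 1; 1 stands for 2.5 cm of shift or 6 degrees of turn. Its arguments: {"type":"object","properties":{"plan":{"type":"array","items":{"type":"array","items":{"type":"array","items":{"type":"number","minimum":-1,"maximum":1}}}},"grip":{"type":"number"},"force":{"type":"number"}},"required":["plan"]}

```bash
ls; mkdir -p pics
python3 - <<'E'
from rig import robot,camera,camera_model
import cv2,numpy as np
np.set_printoptions(precision=4,suppress=True)
print(robot.get_obs())
for n in("side","top","wrist"):
    cv2.imwrite(f"pics/{n}0.png",cv2.cvtColor(camera(n),cv2.COLOR_RGB2BGR)); print(n,camera_model(n))
E
```

```text
pics
{'time': 0.0, 'q': array([-1.5265,  0.5285,  1.4339, -0.    ,  1.1814, -0.1785]), 'joint_velocities': array([ 0.0015,  0.0004,  0.0005, -0.0002, -0.0004,  0.0016]), 'joint_torque': array([  0.0002, -44.0044, -17.6592,   0.0633,   0.0581,  -0.0002]), 'position': array([ 0.1381, -0.6092,  0.4038]), 'tool_rot': array([ 0.9938,  0.1112,  0.0001, -0.0011]), 'ft_force': array([-0.2142,  1.2468, -0.5962]), 'moment': array([0.0195, 0.008 , 0.1076]), 'grip_width': 0.08723535893143163}
side {'K': array([[458.6056,   0.    , 316.4785],
       [  0.    , 458.6056, 240.6178],
       [  0.    ,   0.    ,   1.    ]]), 'k1': -0.04908351983949198, 'world_to_cam': array([[ 0.9646, -0.2633, -0.0137, -0.5454],
       [ 0.1445,  0.4848,  0.8626, -0.2164],
       [-0.2205, -0.8341,  0.5057, -0.8933],
       [ 0.    ,  0.    ,  0.    ,  1.    ]])}
top {'K': array([[518.5676,   0.    , 328.2231],
       [  0.    , 518.5676, 238.6697],
       [  0.    ,   0.    ,   1.    ]]), 'k1': -0.07078449963241054, 'world_to_cam': array([[ 0.0155, -0.9999,  0.0023, -0.0156],
       [ 0.9948,  0.0156,  0.1005, -0.5597],
       [-0.1005,  0.0007,  0.9949, -1.374 ],
       [ 0.    ,  0.    ,  0.    ,  1.    ]])}
wrist {'K': array([[370.1975,   0.    , 320.1543],
       [  0.    , 370.1975, 236.2148],
       [  0.    ,   0.    ,   1.    ]]), 'k1': -0.05691969471913876, 'tool_from_camera': array([[ 0.0004,  0.9636,  0.2672,  0.0725],
       [ 1.    , -0.0001, -0.0012,  0.0005],
       [-0.0011,  0.2672, -0.9636,  0.0205],
       [ 0.    ,  0.    ,  0.    ,  1.    ]])}
```

View pics/side0.png

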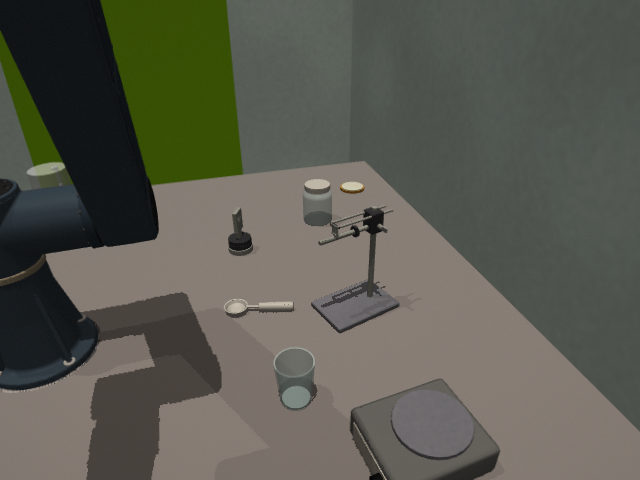

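View pics/top0.png

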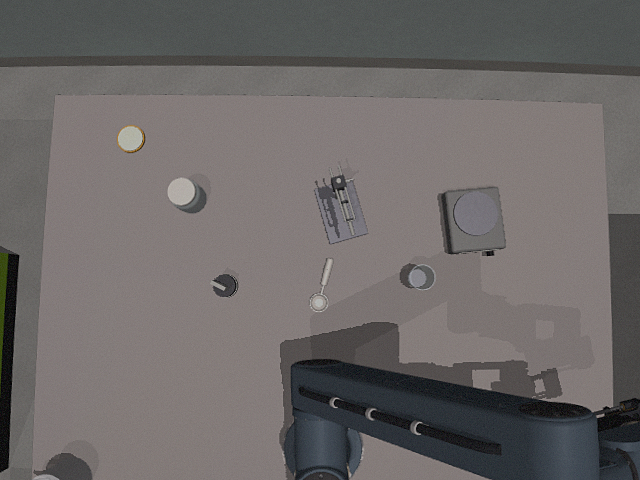

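View pics/wrist0.png

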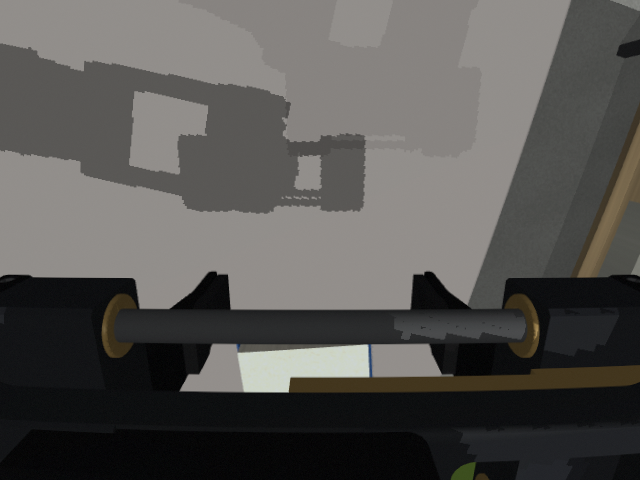

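The side view shows the hanger at about (240,235) and the peg tip at about (321,241). In the top view the hanger is at about (226,286) and the stand rod at about (338,182). I'll zoom in on both.

Run:
```python
import cv2
s=cv2.imread("pics/side0.png");t=cv2.imread("pics/top0.png")
def crop(i,x0,y0,x1,y1,k,n): cv2.imwrite(n,cv2.resize(i[y0:y1,x0:x1],None,fx=k,fy=k,interpolation=cv2.INTER_CUBIC))
crop(t,200,265,250,305,12,"pics/t_h.png")
crop(t,305,150,385,250,6,"pics/t_s.png")
crop(s,220,195,300,265,8,"pics/s_h.png")
crop(s,305,195,405,265,8,"pics/s_s.png")
```

```text
(no output)
```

View pics/t_h.png

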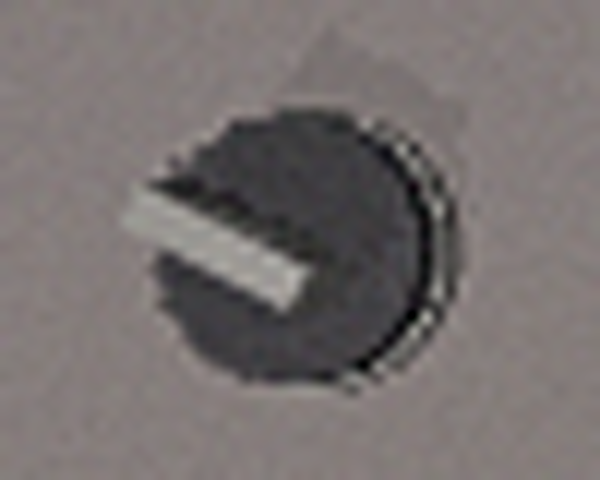

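View pics/t_s.png

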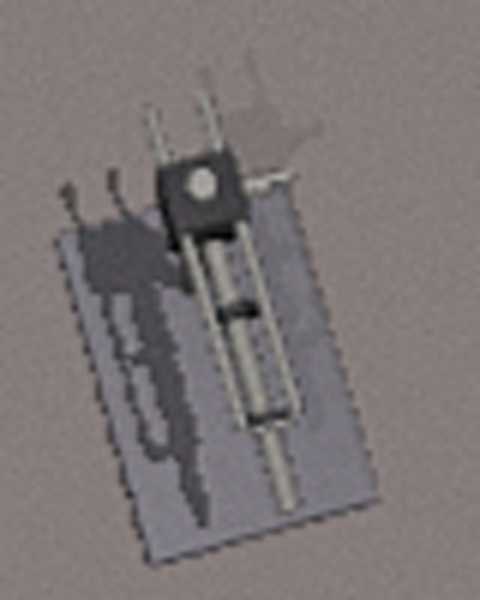

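View pics/s_h.png

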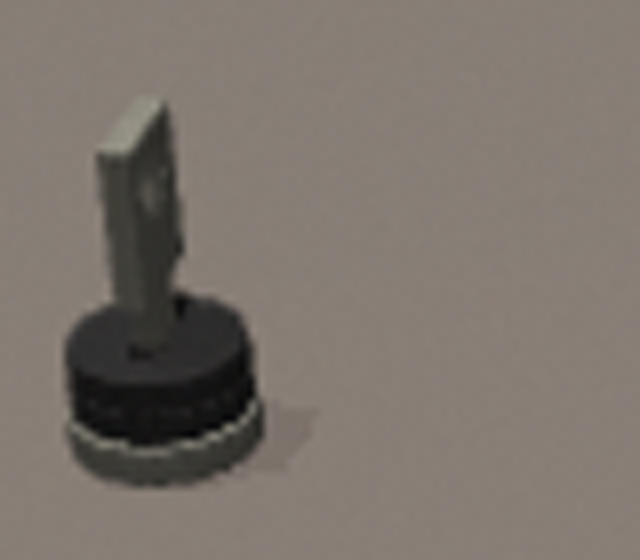

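View pics/s_s.png

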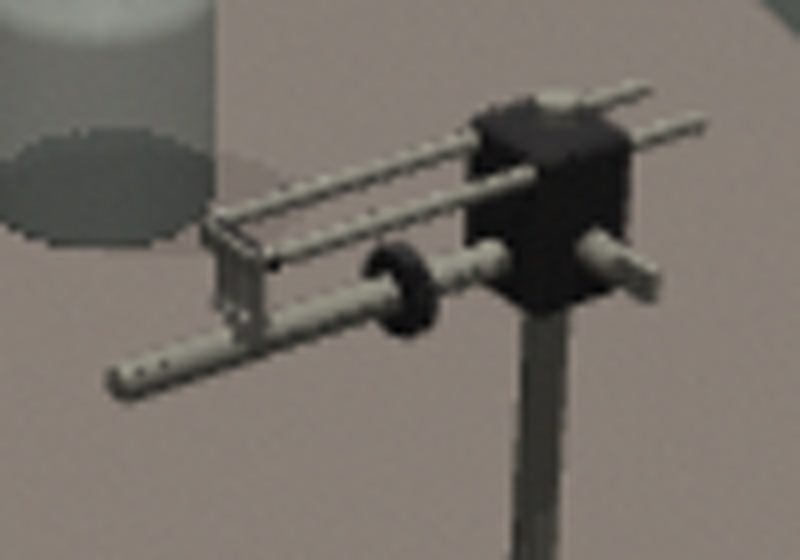

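```bash
cat > geo.py <<'E'
import numpy as np, cv2
from rig import robot,camera,camera_model
from scipy.spatial.transform import Rotation as R
from scipy.optimize import least_squares
np.set_printoptions(precision=4,suppress=True)
def w2c(name,obs=None):
    m=camera_model(name)
    if name!="wrist": return m,m["world_to_cam"]
    o=obs or robot.get_obs(); T=np.eye(4);T[:3,:3]=R.from_quat(o["tool_rot"]).as_matrix();T[:3,3]=o["position"]
    return m,np.linalg.inv(T@m["tool_from_camera"])
def proj(name,P,obs=None):
    m,W=w2c(name,obs); P=np.atleast_2d(P); c=P@W[:3,:3].T+W[:3,3]
    u=np.stack([c[:,0],-c[:,1]],1)/-c[:,2:3]; u=u*(1+m["k1"]*(u**2).sum(1,keepdims=True))
    return u@m["K"][:2,:2].T+m["K"][:2,2]
def ray_z(name,px,z,obs=None):
    m,W=w2c(name,obs)
    f=lambda p: (proj(name,[p[0],p[1],z],obs)[0]-px)
    return least_squares(f,[.6,0.]).x
def uncrop(p,x0,y0,k): return (np.array(p)+.5)/k-.5+[x0,y0]
def snap(name,fn,box=None,k=1):
    o=robot.get_obs(); i=cv2.cvtColor(camera(name),cv2.COLOR_RGB2BGR)
    if box: i=i[box[1]:box[3],box[0]:box[2]]
    if k!=1:i=cv2.resize(i,None,fx=k,fy=k,interpolation=cv2.INTER_CUBIC)
    cv2.imwrite(fn,i); return o
E
python3 - <<'E'
from geo import *
th=lambda p:uncrop(p,200,265,12); ts=lambda p:uncrop(p,305,150,6); sh=lambda p:uncrop(p,220,195,8); ss=lambda p:uncrop(p,305,195,8)
# hanger pose: x,y,yaw
loc=lambda x,y,yaw,P: np.array(P)@np.array([[np.cos(yaw),np.sin(yaw),0],[-np.sin(yaw),np.cos(yaw),0],[0,0,1]])+[x,y,0]
C=[[.005,.02,.115],[-.005,.02,.115],[-.005,-.02,.115],[.005,-.02,.115]]
print("top c",[ray_z("top",th(p),.115) for p in[(150,185),(122,222),(290,310),(315,268)]])
best=None
tops=[th(p) for p in[(150,185),(122,222),(290,310),(315,268)]]
sides=[sh(p) for p in[(98,150),(127,152),(168,103),(142,97)]]  # L front..., 
for r in range(4):
  for yaw0 in(-.5,.5,1.1,-1.1):
    def f(v):
      P=loc(*v,np.roll(C,r,0)); return (proj("top",P)-tops).ravel()
    s=least_squares(f,[.5,.2,yaw0])
    if best is None or s.cost<best.cost: best=s
print("hanger from top",best.x,best.cost)
P=loc(*best.x,C+[[0,0,0.]]) if False else loc(*best.x,C)
print("side pred",[(p-[220,195]+.5)*8-.5 for p in proj("side",P)])
print("disc bottom px top", (proj("top",loc(*best.x,[[0,0,0.038]]))[0]-[200,265]+.5)*12-.5)
d=best.x[:2]
print("disc base: left/right", [(proj("top",[d[0],d[1]+s*.032,0.0])[0]-[200,265]+.5)*12-.5 for s in(1,-1)],[(proj("side",[d[0],d[1],z])[0]-[220,195]+.5)*8-.5 for z in (0,.098)])
# stand
def g(v):
    x,y,a=v
    tip=[x-.13*np.cos(a),y-.13*np.sin(a),.19]
    pr=np.vstack([proj("top",[x,y,.230]),proj("top",tip),proj("side",[x,y,.230]),proj("side",tip)])
    return (pr-[ts((202,183)),ts((289,506)),ss((560,98)),ss((122,385))]).ravel()
s=least_squares(g,[.76,-.03,.2]);x,y,a=s.x
print("stand",s.x,np.degrees(a),s.fun)
tip=np.array([x-.13*np.cos(a),y-.13*np.sin(a),.19]);print("tip",tip)
h=ray_z("top",ts((270,412)),.218);print("flap hinge past tip",(h-tip[:2])@[np.cos(a),np.sin(a)],(h-tip[:2])@[-np.sin(a),np.cos(a)])
for n,b in(("beaker",(417,277)),("jar",(183,191))): print(n,ray_z("top",b,.088 if n=="beaker" else .115))
E
```

```text
top c [array([0.4418, 0.2849]), array([0.4339, 0.2905]), array([0.4161, 0.2544]), array([0.425 , 0.2494])]
hanger from top [0.4292 0.2698 2.6856] 0.1309876677784704
side pred [array([ 91.431 , 155.9334]), array([121.9376, 158.2799]), array([164.332 , 101.9095]), array([134.6298,  99.718 ])]
disc bottom px top [291.5413 250.2602]
disc base: left/right [array([185.2402, 249.5457]), array([463.836 , 254.6066])] [array([163.9262, 439.602 ]), array([133.8262, 176.4642])]
stand [ 0.6798 -0.0277  0.2996] 17.16849901319141 [-0.1527 -0.8547  0.3289  0.1345 -0.0648 -0.0915 -0.5217  0.1493]
tip [ 0.5556 -0.066   0.19  ]
flap hinge past tip 0.03548690066881143 -0.0005379483464002229
beaker [ 0.4582 -0.237 ]
jar [0.6686 0.3689]
```

>>> {"fn": "drive_tool", "kwargs": {"plan": [[[0.72, 1, 0.25, 0, 0, 0.75], [0.72, 1, 0.25, 0, 0, 0.75], [0.72, 1, 0.25, 0, 0, 0.75], [0.72, 1, 0.25, 0, 0, 0.75], [0.72, 1, 0.25, 0, 0, 0.75], [0.72, 1, 0.25, 0, 0, 0.75], [0.72, 1, 0.25, 0, 0, 0.75], [0.72, 1, 0.25, 0, 0, 0.75]]], "grip": 0, "force": 30}}

```text
time: 1.15
position: [0.2826, -0.4085, 0.4547]
tool_rot: [0.91, 0.414, 0.0, -0.0]
ft_force: [-0.6, 0.3, 1.3]
grip_width: 0.0869
```

>>> {"fn": "drive_tool", "kwargs": {"plan": [[[0.72, 1, 0.25, 0, 0, 0.75], [0.72, 1, 0.25, 0, 0, 0.75], [0.72, 1, 0.25, 0, 0, 0.75], [0.72, 1, 0.25, 0, 0, 0.75], [0.72, 1, 0.25, 0, 0, 0.75], [0.72, 1, 0.25, 0, 0, 0.75], [0.72, 1, 0.25, 0, 0, 0.75], [0.72, 1, 0.25, 0, 0, 0.75]]]}}

```text
time: 2.15
position: [0.4265, -0.2085, 0.5047]
tool_rot: [0.738, 0.675, -0.0, -0.0]
ft_force: [0.7, 0.3, 0.4]
grip_width: 0.0866
```

>>> {"fn": "drive_tool", "kwargs": {"plan": [[[0, 1, 0, 0, 0, 0.75], [0, 1, 0, 0, 0, 0.75], [0, 1, 0, 0, 0, 0.75], [0, 1, 0, 0, 0, 0.75], [0, 1, 0, 0, 0, 0.75], [0, 1, 0, 0, 0, 0.75], [0, 1, 0, 0, 0, 0.75], [0, 1, 0, 0, 0, 0.75]]]}}

```text
time: 3.15
position: [0.4259, -0.0087, 0.5046]
tool_rot: [0.493, 0.87, -0.0, -0.0]
ft_force: [0.2, -0.0, -0.2]
grip_width: 0.0869
```

>>> {"fn": "drive_tool", "kwargs": {"plan": [[[0, 1, 0, 0, 0, 0.75], [0, 1, 0, 0, 0, 0.75], [0, 1, 0, 0, 0, 0.75], [0, 1, 0, 0, 0, 0.75], [0, 1, 0, 0, 0, 0.75], [0, 1, 0, 0, 0, 0.75], [0, 1, 0, 0, 0, 0.75], [0, 0, 0, 0, 0, 0]]]}}

```text
time: 4.15
position: [0.4258, 0.1665, 0.5045]
tool_rot: [0.239, 0.971, -0.0, -0.0]
ft_force: [0.4, -0.5, -0.7]
grip_width: 0.0869
```

Run:
```python
from geo import *
o=snap("wrist","pics/w1.png"); print(o["time"],o["position"],R.from_quat(o["tool_rot"]).as_matrix(),o["ft_force"],o["q"])
x,y,yaw=.4292,.2698,2.6856
c=np.array([np.cos(yaw),np.sin(yaw)]);n=np.array([-c[1],c[0]])
print(proj("wrist",[[*( [x,y]+a*c+b*n),.115] for a,b in((.005,.02),(-.005,.02),(-.005,-.02),(.005,-.02))],o))
```

```text
4.15 [0.4258 0.1665 0.5045] [[-0.8862  0.4633 -0.0005]
 [ 0.4633  0.8862 -0.0001]
 [ 0.0005 -0.0003 -1.    ]] [ 0.4115 -0.4842 -0.7013] [ 0.1275  0.1768  1.6954  0.      1.2699 -0.9615]
[[395.6716 159.2395]
 [395.4244 169.4968]
 [435.5818 168.6892]
 [436.094  158.4536]]
```

View pics/w1.png

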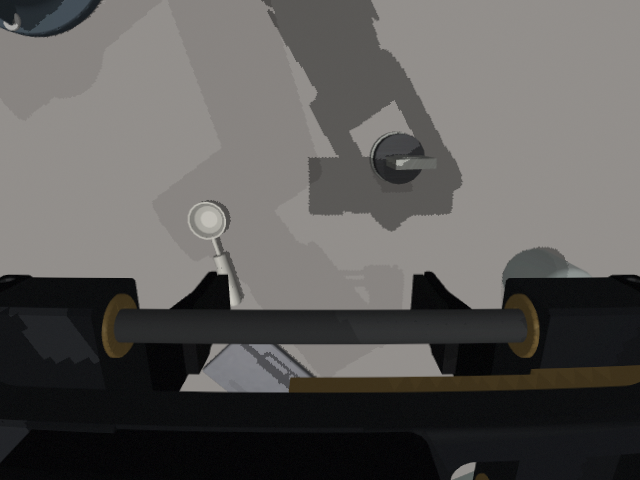

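The wrist view has the plate at (396–436, 157–169), which agrees with the prediction. I'll approach and check from lower down.

>>> {"fn": "drive_tool", "kwargs": {"plan": [[[0.03, 0.83, -1, 0, 0, 0.05], [0.03, 0.83, -1, 0, 0, 0.05], [0.03, 0.83, -1, 0, 0, 0.05], [0.03, 0.83, -1, 0, 0, 0.05], [0.02, 0.81, -1, 0, 0, 0.05], [0, 0, -1, 0, 0, 0], [0, 0, -0.3, 0, 0, 0], [0, 0, 0, 0, 0, 0]]]}}

```text
time: 5.2
position: [0.4299, 0.2681, 0.3472]
tool_rot: [0.228, 0.974, -0.0, -0.0]
ft_force: [0.5, -1.1, 0.1]
grip_width: 0.0867
```

Run:
```python
from geo import *
o=snap("wrist","pics/w2.png"); print(o["time"],o["position"],R.from_quat(o["tool_rot"]).as_matrix())
x,y,yaw=.4292,.2698,2.6856
c=np.array([np.cos(yaw),np.sin(yaw)]);n=np.array([-c[1],c[0]])
print(proj("wrist",[[*( [x,y]+a*c+b*n),.115] for a,b in((.005,.02),(-.005,.02),(-.005,-.02),(.005,-.02))],o))
```

```text
5.2 [0.4299 0.2681 0.3472] [[-0.8964  0.4432 -0.0007]
 [ 0.4432  0.8964 -0.0005]
 [ 0.0004 -0.0008 -1.    ]]
[[290.5803 249.06  ]
 [290.9846 264.7913]
 [356.9246 264.6579]
 [357.3298 248.9207]]
```

View pics/w2.png

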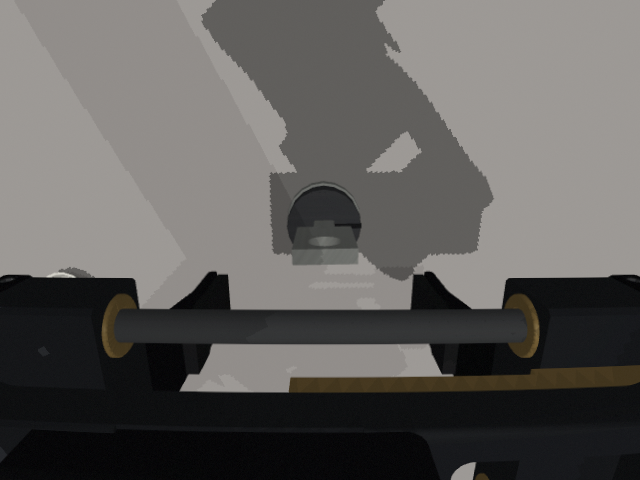

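>>> {"fn": "drive_tool", "kwargs": {"plan": [[[-0.03, 0.07, -0.6, 0, 0, 0], [0, 0, -0.8, 0, 0, 0], [0, 0, -0.8, 0, 0, 0], [0, 0, -0.8, 0, 0, 0], [0, 0, -0.6, 0, 0, 0], [0, 0, -0.21, 0, 0, 0], [0, 0, 0, 0, 0, 0], [0, 0, 0, 0, 0, 0]]]}}

```text
time: 6.25
position: [0.4292, 0.2706, 0.2526]
tool_rot: [0.227, 0.974, 0.0, 0.001]
ft_force: [0.8, 0.3, -0.0]
grip_width: 0.087
```

>>> {"fn": "drive_tool", "kwargs": {"plan": [[[0, 0, 0, 0, 0, 0], [0, 0, 0, 0, 0, 0], [0, 0, 0, 0, 0, 0], [0, 0, 0, 0, 0, 0], [0, 0, 0, 0, 0, 0], [0, 0, 0, 0, 0, 0]]], "grip": 1, "force": 35}}

```text
time: 7.0
position: [0.429, 0.2706, 0.252]
tool_rot: [0.227, 0.974, 0.0, 0.0]
ft_force: [0.4, 0.6, -0.1]
grip_width: 0.0399
```

Run:
```python
from geo import *
o=snap("wrist","pics/w3.png"); print(o["time"],o["position"],R.from_quat(o["tool_rot"]).as_matrix(),o["ft_force"],o["grip_width"])
```

```text
7.0 [0.429  0.2706 0.252 ] [[-0.897   0.4421  0.0004]
 [ 0.4421  0.897   0.0003]
 [-0.0003  0.0004 -1.    ]] [ 0.4067  0.5732 -0.0924] 0.039875764807402965
```

View pics/w3.png

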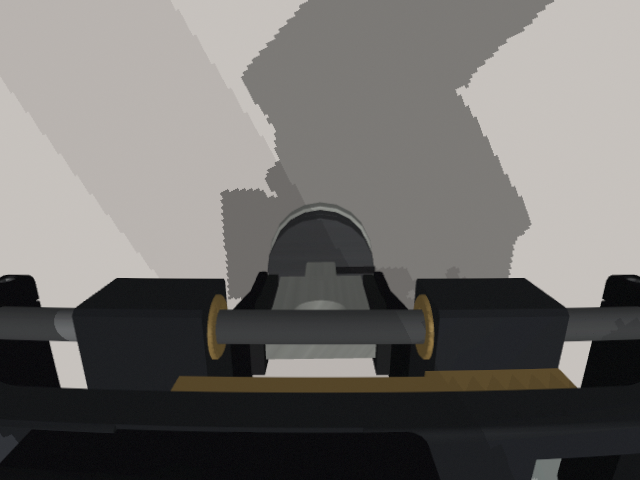

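>>> {"fn": "drive_tool", "kwargs": {"plan": [[[0, 0, 0.4, 0, 0, 0], [0, 0, 0.8, 0, 0, 0], [0, 0, 1, 0, 0, 0], [0, 0, 0.9, 0, 0, 0], [0.09, -0.4, 0.58, 0, 0, 0.24], [0.18, -0.85, 0, 0, 0, 0.48], [0.18, -0.95, 0, 0, 0, 0.48], [0.18, -0.95, 0, 0, 0, 0.48]]]}}

```text
time: 8.05
position: [0.444, 0.191, 0.3441]
tool_rot: [0.139, 0.99, -0.0, -0.001]
ft_force: [0.7, -0.2, -3.8]
grip_width: 0.0397
```

>>> {"fn": "drive_tool", "kwargs": {"plan": [[[0.18, -0.95, 0, 0, 0, 0.48], [0.18, -0.95, 0, 0, 0, 0.48], [0.18, -0.95, 0, 0, 0, 0.48], [0.18, -0.95, 0, 0, 0, 0.48], [0.18, -0.95, 0, 0, 0, 0.48], [0.18, -0.95, 0, 0, 0, 0.48], [0.18, -0.95, 0, 0, 0, 0.48], [0.18, -0.95, 0, 0, 0, 0.48]]]}}

```text
time: 9.05
position: [0.4801, 0.0011, 0.3441]
tool_rot: [-0.061, 0.998, 0.0, -0.001]
ft_force: [0.1, -0.7, -4.0]
grip_width: 0.0397
```

>>> {"fn": "drive_tool", "kwargs": {"plan": [[[0.18, -0.95, 0, 0, 0, 0.48], [0.18, -0.85, 0, 0, 0, 0.48], [0.18, -0.7, 0, 0, 0, 0.48], [0.13, -0.25, 0, 0, 0, 0.27], [0, 0, 0, 0, 0, 0]]]}}

```text
time: 9.68
position: [0.4971, -0.0674, 0.344]
tool_rot: [-0.148, 0.989, 0.0, -0.0]
ft_force: [-0.7, 0.2, -4.7]
grip_width: 0.0393
```

Run:
```python
from geo import *
o=snap("wrist","pics/w4.png"); print(o["time"],o["position"],R.from_quat(o["tool_rot"]).as_matrix(),o["ft_force"],o["grip_width"])
snap("side","pics/s4.png",(270,180,370,255),8);snap("top","pics/t4.png",(290,160,390,270),5)
```

```text
9.675 [ 0.4971 -0.0674  0.344 ] [[-0.9559 -0.2935 -0.0007]
 [-0.2935  0.9559  0.0002]
 [ 0.0006  0.0004 -1.    ]] [-0.6844  0.2498 -4.6703] 0.039279096346229066
```

View pics/w4.png

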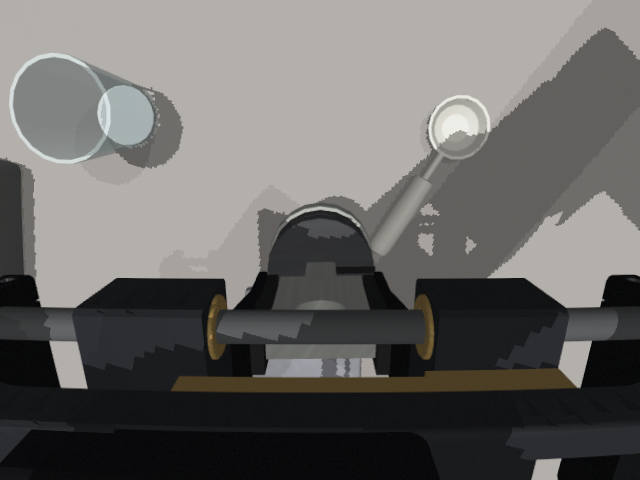

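View pics/s4.png

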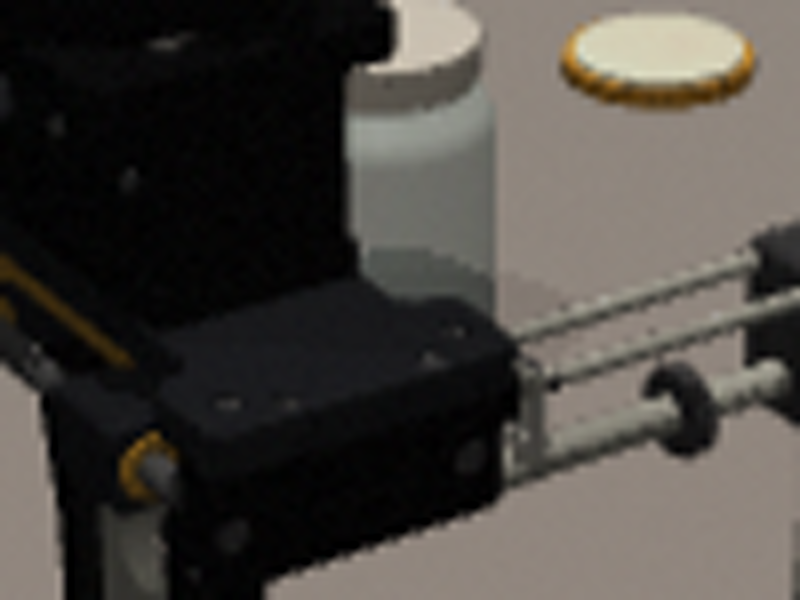

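View pics/t4.png

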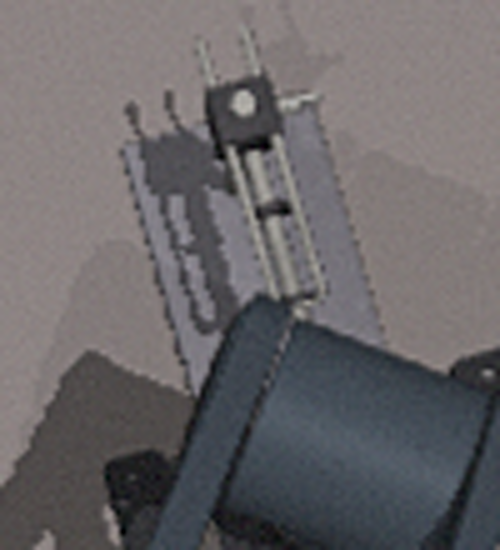

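Gripped and lifted cleanly. The gripper hides the peg tip in both fixed views, so I'll raise the hand and measure the peg from above with the wrist camera.

>>> {"fn": "drive_tool", "kwargs": {"plan": [[[0, 0, 0.7, 0, 0, 0], [0, 0, 1, 0, 0, 0], [0, 0, 1, 0, 0, 0], [0, 0, 1, 0, 0, 0], [0, 0, 1, 0, 0, 0], [0, 0, 1, 0, 0, 0], [0.6, 0.15, 1, 0, 0, 0], [0.9, 0.19, 0.4, 0, 0, 0]]]}}

```text
time: 10.82
position: [0.5345, -0.0577, 0.5231]
tool_rot: [-0.149, 0.989, -0.0, 0.001]
ft_force: [-0.1, 0.4, -3.1]
grip_width: 0.0397
```

>>> {"fn": "drive_tool", "kwargs": {"plan": [[[0.9, 0.19, 0, 0, 0, 0], [0.9, 0.19, 0, 0, 0, 0], [0.9, 0.19, 0, 0, 0, 0], [0.9, 0.19, 0, 0, 0, 0], [0.9, 0.19, 0, 0, 0, 0], [0.65, 0.15, 0, 0, 0, 0], [0.3, 0.1, 0, 0, 0, 0], [0, 0, 0, 0, 0, 0]]]}}

```text
time: 11.82
position: [0.671, -0.028, 0.5207]
tool_rot: [-0.149, 0.989, 0.0, -0.001]
ft_force: [-0.1, -0.6, -3.4]
grip_width: 0.0396
```

Run:
```python
from geo import *
o=snap("wrist","pics/w5.png"); print(o["time"],o["position"],R.from_quat(o["tool_rot"]).as_matrix(),o["ft_force"],o["grip_width"])
import json; json.dump({k:list(map(float,o[k])) for k in("position","tool_rot")},open("o5.json","w"))
i=cv2.imread("pics/w5.png");cv2.imwrite("pics/w5c.png",cv2.resize(i[20:220,220:420],None,fx=3,fy=3,interpolation=cv2.INTER_CUBIC))
```

```text
11.825 [ 0.671  -0.028   0.5207] [[-0.9554 -0.2954 -0.0019]
 [-0.2954  0.9554  0.0003]
 [ 0.0018  0.0009 -1.    ]] [-0.1235 -0.5738 -3.4351] 0.039551207110350206
```

View pics/w5.png

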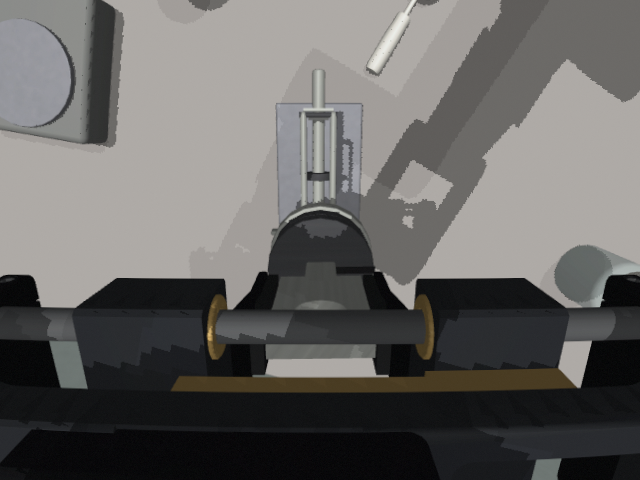

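View pics/w5c.png

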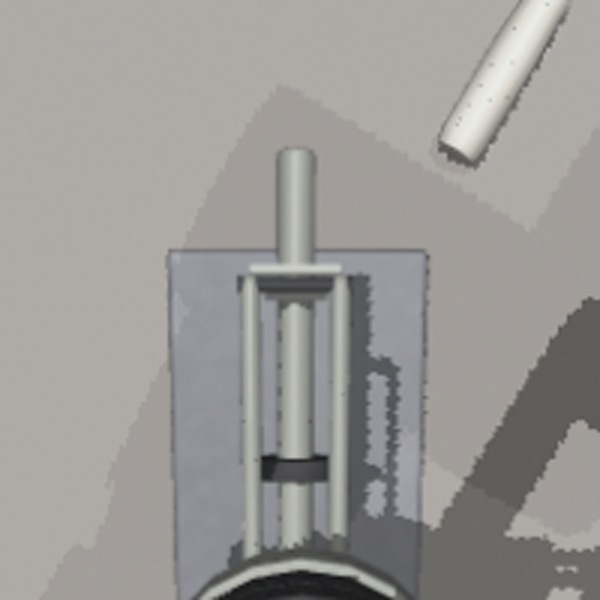

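Run:
```python
from geo import *
import json
o=json.load(open("o5.json"));o={k:np.array(v) for k,v in o.items()}
f=lambda p:uncrop(p,220,20,3)
tip=ray_z("wrist",f((296,148.5)),.19,o); b=ray_z("wrist",f((296.5,530)),.19,o); col=ray_z("wrist",f((294,457)),.202,o)
d=(b-tip)/np.linalg.norm(b-tip); n=np.array([-d[1],d[0]]);a=np.degrees(np.arctan2(d[1],d[0]))
print("tip",tip,"angle",a, "rod", tip+.13*d)
print("collar front",(col-tip)@d,(col-tip)@n)
for p in((296,262),(296,269),(296,276)):
    h=ray_z("wrist",f(p),.218,o);print("hinge",(h-tip)@d,(h-tip)@n)
for p in((250,400),(340,400)):
    h=ray_z("wrist",f(p),.218,o);print("wire",(h-tip)@n)
# height check: peg width & wires separation
print(np.linalg.norm(ray_z("wrist",f((277,200)),.19,o)-ray_z("wrist",f((314.5,200)),.19,o)))
```

```text
tip [ 0.5534 -0.0664] angle 17.22395110220592 rod [ 0.6775 -0.0279]
collar front 0.07893661024141295 -0.0005824265835072345
hinge 0.030423249324246074 9.777157157213581e-05
hinge 0.0320514823311191 9.555803432218315e-05
hinge 0.03368370438444214 9.333260975864536e-05
wire -0.011403865103782416
wire 0.011008583371414813
0.009865664097513467
```

The wrist view puts the tip at (0.5534, -0.0664), the peg angle at 17.2° and the hinge about 32 mm past the tip, matching the fixed cameras to within 2.2 mm. Next I back out, descend and line up.

>>> {"fn": "drive_tool", "kwargs": {"plan": [[[-0.4, -0.13, 0, 0, 0, 0], [-0.9, -0.29, 0, 0, 0, 0], [-1, -0.32, 0, 0, 0, 0], [-1, -0.32, 0, 0, 0, 0], [-1, -0.32, 0, 0, 0, 0], [-1, -0.32, 0, 0, 0, 0], [-0.8, -0.26, 0, 0, 0, 0], [-0.32, -0.11, -0.4, 0, 0, 0]]]}}

```text
time: 12.88
position: [0.5088, -0.0805, 0.5124]
tool_rot: [-0.148, 0.989, -0.001, 0.001]
ft_force: [0.1, 0.9, -4.2]
grip_width: 0.0397
```

>>> {"fn": "drive_tool", "kwargs": {"plan": [[[0, 0, -0.9, 0, 0, 0], [0, 0, -1, 0, 0, 0], [0, 0, -1, 0, 0, 0], [0, 0, -1, 0, 0, 0], [0, 0, -1, 0, 0, 0], [0, 0, -1, 0, 0, 0], [0, 0, -0.77, 0, 0, 0], [0, 0, 0, 0, 0, 0]]]}}

```text
time: 13.88
position: [0.51, -0.0801, 0.3432]
tool_rot: [-0.149, 0.989, 0.001, -0.002]
ft_force: [0.1, 0.5, -3.5]
grip_width: 0.0399
```

```bash
cat > rel.py <<'E'
from geo import *
T=np.array([.5534,-.0664,.19]);a=np.radians(17.22);d=np.array([np.cos(a),np.sin(a),0]);n=np.array([-d[1],d[0],0])
def rel(o=None):
    o=o or robot.get_obs(); M=R.from_quat(o["tool_rot"]).as_matrix(); e=o["position"]+M@[0,0,.154]-T; F=o["ft_force"]
    print("t %.2f eye rel tip mm x %.2f y %.2f z %.2f | F along %.2f lat %.2f z %.2f |gw %.4f"%(o["time"],e@d*1e3,e@n*1e3,e[2]*1e3,F@d,F@n,F[2],o["grip_width"]))
    return o
if __name__=="__main__": rel()
E
python3 - <<'E'
from rel import *
o=rel();print(o["position"])
snap("side","pics/s6.png",(270,180,370,255),8)
E
```

```text
t 13.88 eye rel tip mm x -45.98 y 0.16 z -0.78 | F along 0.21 lat 0.42 z -3.46 |gw 0.0399
[ 0.51   -0.0801  0.3432]
```

View pics/s6.png

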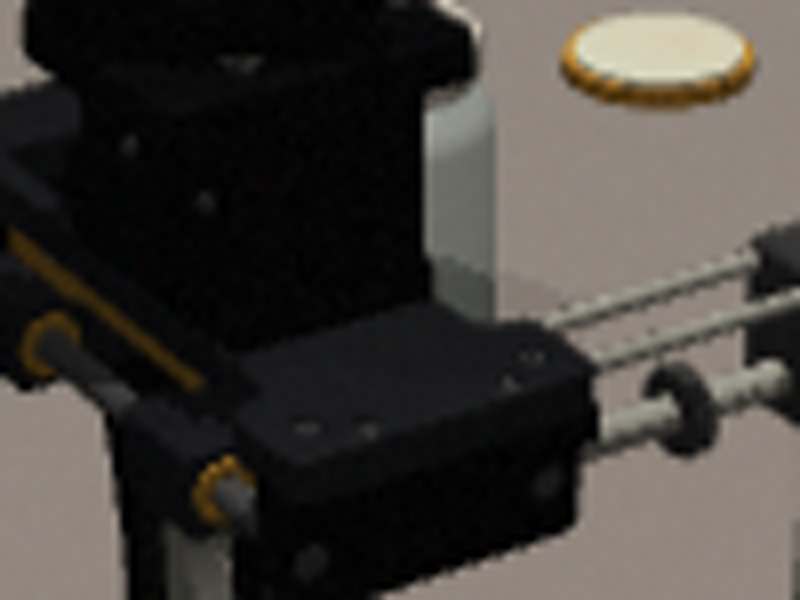

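Aligned to under 1 mm, so I'll slide the eye over the tip and watch the forces.

>>> {"fn": "drive_tool", "kwargs": {"plan": [[[0.4, 0.124, 0.03, 0, 0, 0], [0.4, 0.124, 0, 0, 0, 0], [0.4, 0.124, 0, 0, 0, 0], [0.4, 0.124, 0, 0, 0, 0], [0.3, 0.093, 0, 0, 0, 0], [0.2, 0.062, 0, 0, 0, 0], [0, 0, 0, 0, 0, 0]]]}}

```text
time: 14.8
position: [0.5634, -0.0639, 0.3454]
tool_rot: [-0.149, 0.989, -0.0, -0.0]
ft_force: [0.1, 0.4, -4.0]
grip_width: 0.0398
```

```bash
python3 rel.py
```

```text
t 14.80 eye rel tip mm x 10.25 y -0.56 z 1.38 | F along 0.21 lat 0.39 z -4.03 |gw 0.0398
```

>>> {"fn": "drive_tool", "kwargs": {"plan": [[[0.24, 0.095, -0.03, 0, 0, 0], [0.24, 0.075, 0, 0, 0, 0], [0.24, 0.075, 0, 0, 0, 0], [0.24, 0.075, 0, 0, 0, 0], [0.24, 0.075, 0, 0, 0, 0]]]}}

```text
time: 15.42
position: [0.5935, -0.054, 0.3447]
tool_rot: [-0.149, 0.989, 0.0, -0.0]
ft_force: [0.2, -0.4, -4.5]
grip_width: 0.0397
```

Run:
```python
from rel import *
rel();snap("side","pics/s7.png",(290,180,390,255),8)
```

```text
t 15.43 eye rel tip mm x 41.92 y 0.05 z 0.68 | F along 0.05 lat -0.40 z -4.51 |gw 0.0397
```

View pics/s7.png

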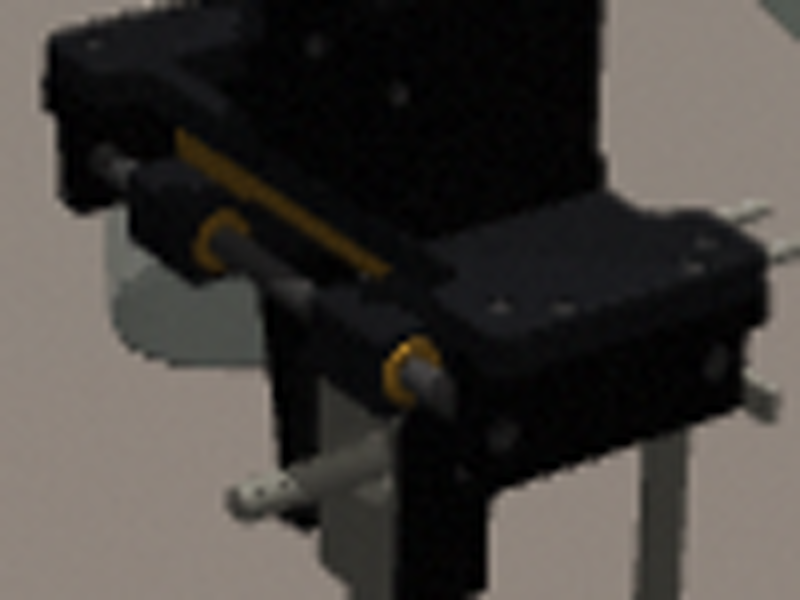

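The eye is on the peg (tip visible at (245,497) in the crop) and contact force is low. Pushing on past the flap.

>>> {"fn": "drive_tool", "kwargs": {"plan": [[[0.19, 0.059, 0, 0, 0, 0], [0.19, 0.059, 0, 0, 0, 0], [0.19, 0.059, 0, 0, 0, 0], [0.17, 0.053, 0, 0, 0, 0], [0.12, 0.037, 0, 0, 0, 0], [0, 0, 0, 0, 0, 0], [0, 0, 0, 0, 0, 0]]]}}

```text
time: 16.35
position: [0.6145, -0.0474, 0.3447]
tool_rot: [-0.149, 0.989, 0.0, -0.0]
ft_force: [-0.9, 0.8, -4.2]
grip_width: 0.0394
```

Run:
```python
from rel import *
rel();snap("side","pics/s8.png",(290,180,390,255),8);o=snap("wrist","pics/w8.png",(200,150,440,390),3) ;o=snap("top","pics/t8.png",(290,160,390,270),5)
```

```text
t 16.35 eye rel tip mm x 63.90 y 0.06 z 0.68 | F along -0.63 lat 0.99 z -4.15 |gw 0.0394
```

View pics/s8.png

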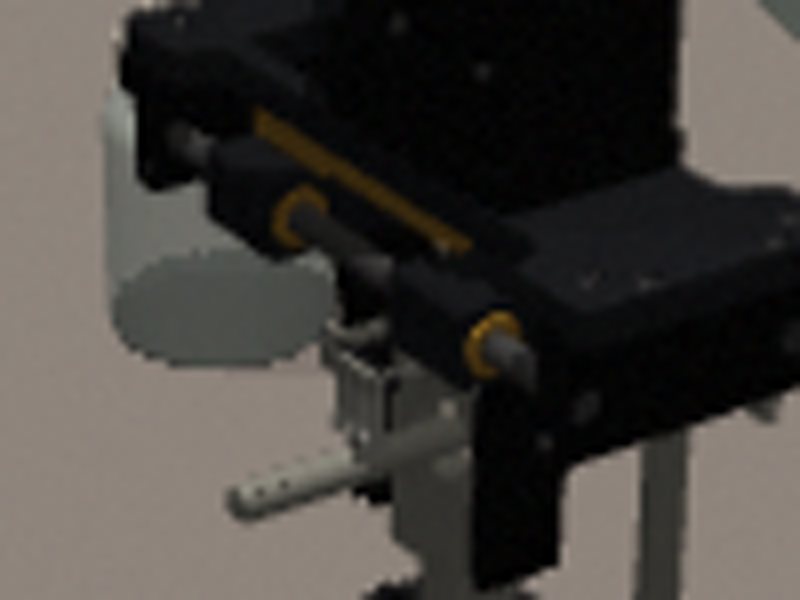

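View pics/w8.png

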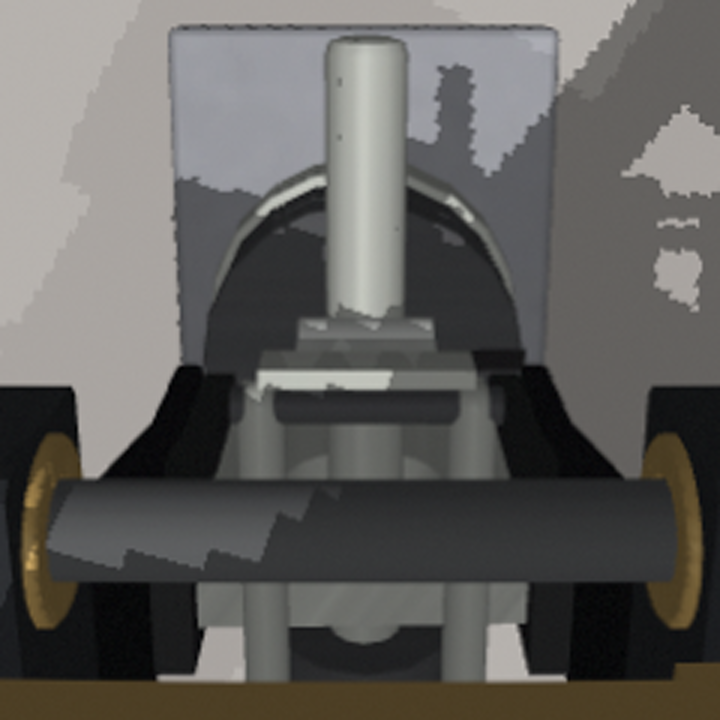

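The side view shows the tongue hanging vertical from (360,370) to the peg, so the flap is shut behind the plate. I'll pull back slowly to feel for it.

>>> {"fn": "drive_tool", "kwargs": {"plan": [[[-0.15, -0.047, 0, 0, 0, 0], [-0.16, -0.05, 0, 0, 0, 0], [-0.16, -0.05, 0, 0, 0, 0], [-0.12, -0.037, 0, 0, 0, 0], [-0.06, -0.018, 0, 0, 0, 0], [0, 0, 0, 0, 0, 0]]]}}

```text
time: 17.25
position: [0.5983, -0.0525, 0.3448]
tool_rot: [-0.149, 0.989, -0.0, 0.0]
ft_force: [-0.6, -0.1, -3.8]
grip_width: 0.0397
```

```bash
python3 rel.py
```

```text
t 17.25 eye rel tip mm x 47.03 y -0.07 z 0.80 | F along -0.62 lat 0.07 z -3.81 |gw 0.0397
```

>>> {"fn": "drive_tool", "kwargs": {"plan": [[[-0.03, -0.009, 0, 0, 0, 0], [-0.03, -0.009, 0, 0, 0, 0], [0, 0, 0, 0, 0, 0]]]}}

```text
time: 17.62
position: [0.5968, -0.0529, 0.3447]
tool_rot: [-0.149, 0.989, 0.0, -0.0]
ft_force: [-0.3, 0.3, -4.0]
grip_width: 0.0399
```

```bash
python3 rel.py
```

```text
t 17.62 eye rel tip mm x 45.48 y 0.02 z 0.74 | F along -0.20 lat 0.40 z -4.01 |gw 0.0399
```

>>> {"fn": "drive_tool", "kwargs": {"plan": [[[-0.03, -0.009, 0, 0, 0, 0], [-0.03, -0.009, 0, 0, 0, 0], [0, 0, 0, 0, 0, 0]]]}}

```text
time: 18.0
position: [0.5953, -0.0534, 0.3447]
tool_rot: [-0.149, 0.989, 0.0, -0.0]
ft_force: [0.2, -0.9, -4.3]
grip_width: 0.0397
```

```bash
python3 rel.py
```

```text
t 18.00 eye rel tip mm x 43.90 y -0.01 z 0.75 | F along -0.06 lat -0.91 z -4.27 |gw 0.0397
```

>>> {"fn": "drive_tool", "kwargs": {"plan": [[[-0.025, -0.008, 0, 0, 0, 0], [-0.025, -0.008, 0, 0, 0, 0], [0, 0, 0, 0, 0, 0]]]}}

```text
time: 18.38
position: [0.5945, -0.0537, 0.3449]
tool_rot: [-0.149, 0.989, -0.0, 0.001]
ft_force: [1.6, 1.4, -4.8]
grip_width: 0.0398
```

>>> {"fn": "drive_tool", "kwargs": {"plan": [[[-0.02, -0.006, 0, 0, 0, 0], [-0.02, -0.006, 0, 0, 0, 0], [0, 0, 0, 0, 0, 0]]]}}

```text
time: 18.75
position: [0.5939, -0.054, 0.3451]
tool_rot: [-0.149, 0.989, -0.0, 0.002]
ft_force: [4.2, 3.0, -3.8]
grip_width: 0.0399
```

```bash
python3 rel.py
```

```text
t 18.75 eye rel tip mm x 42.78 y -0.21 z 1.12 | F along 4.88 lat 1.59 z -3.81 |gw 0.0399
```

Contact with the flap at about 43 mm, force near 5 N. I'll nudge slightly further and hold.

>>> {"fn": "drive_tool", "kwargs": {"plan": [[[-0.012, -0.004, 0, 0, 0, 0], [0, 0, 0, 0, 0, 0]]]}}

```text
time: 19.0
position: [0.5936, -0.054, 0.3453]
tool_rot: [-0.149, 0.989, -0.0, 0.002]
ft_force: [4.5, 2.1, -3.3]
grip_width: 0.0397
```

```bash
python3 rel.py
```

```text
t 19.00 eye rel tip mm x 42.54 y -0.15 z 1.27 | F along 4.92 lat 0.63 z -3.32 |gw 0.0397
```

>>> {"fn": "drive_tool", "kwargs": {"plan": [[[0, 0, 0, 0, 0, 0], [0, 0, 0, 0, 0, 0]]]}}

```text
time: 19.25
position: [0.5935, -0.054, 0.3453]
tool_rot: [-0.149, 0.989, -0.0, 0.001]
ft_force: [4.3, 2.4, -2.7]
grip_width: 0.0397
```

```bash
python3 rel.py
```

```text
t 19.25 eye rel tip mm x 42.47 y -0.10 z 1.28 | F along 4.85 lat 0.99 z -2.68 |gw 0.0397
```

>>> {"fn": "drive_tool", "kwargs": {"plan": [[[0, 0, 0, 0, 0, 0], [0, 0, 0, 0, 0, 0]]]}}

```text
time: 19.5
position: [0.5935, -0.054, 0.3453]
tool_rot: [-0.149, 0.989, -0.0, 0.002]
ft_force: [3.5, 2.2, -3.6]
grip_width: 0.0393
```

Run:
```python
from rel import *
rel();snap("side","pics/s9.png",(290,180,390,255),8);rel()
```

```text
t 19.50 eye rel tip mm x 42.47 y -0.11 z 1.30 | F along 4.03 lat 1.06 z -3.64 |gw 0.0393
t 19.55 eye rel tip mm x 42.49 y -0.07 z 1.29 | F along 5.38 lat 1.06 z -3.93 |gw 0.0402
```

View pics/s9.png

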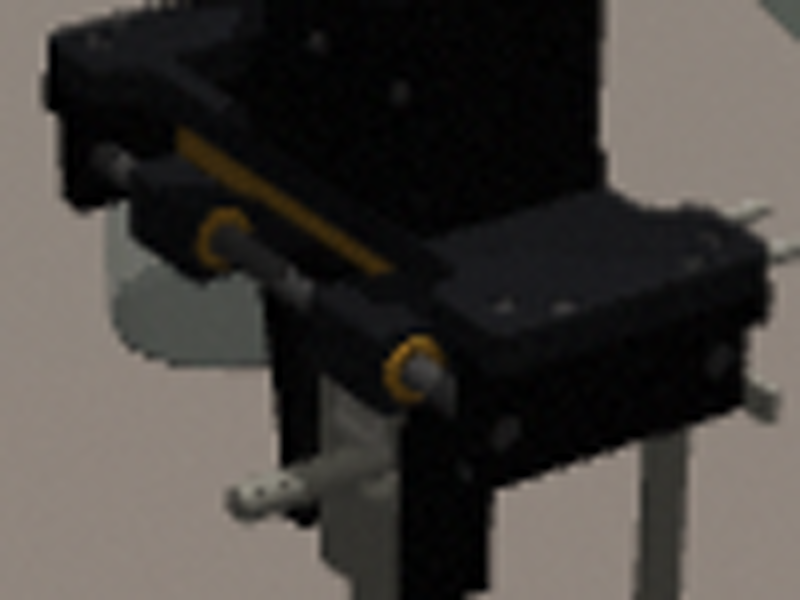

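Run:
```python
from rel import *
o=rel();o=snap("wrist","pics/w9.png",(200,150,440,390),3)
for P in ([30,0,28],[32,-8,28],[32,8,28],[32,-8,6],[32,8,6],[37,-20,17],[37,20,17]):
    q=T+np.array(P)[0]/1e3*d+P[1]/1e3*n+[0,0,P[2]/1e3]; print(P,(proj("side",q)[0]-[290,180]+.5)*8-.5,(proj("wrist",q,o)[0]-[200,150]+.5)*3-.5)
a,b=[cv2.imread(f"pics/s{k}.png")[320:560,200:520] for k in(7,9)]
cv2.imwrite("pics/cmp.png",cv2.resize(np.vstack([a,b]),None,fx=1.25,fy=1.25)*1)
```

```text
t 19.55 eye rel tip mm x 42.49 y -0.07 z 1.29 | F along 5.38 lat 1.06 z -3.93 |gw 0.0402
[30, 0, 28] [335.246  369.7781] [367.1352 541.0508]
[32, -8, 28] [361.4993 381.0567] [293.1856 557.4199]
[32, 8, 28] [323.3132 354.1552] [441.0787 557.3711]
[32, -8, 6] [360.905  462.4828] [303.5977 466.6412]
[32, 8, 6] [323.2089 434.8387] [429.5145 466.5886]
[37, -20, 17] [407.9022 437.0802] [198.8654 545.8425]
[37, 20, 17] [312.7007 369.2378] [534.7922 545.7301]
```

View pics/w9.png

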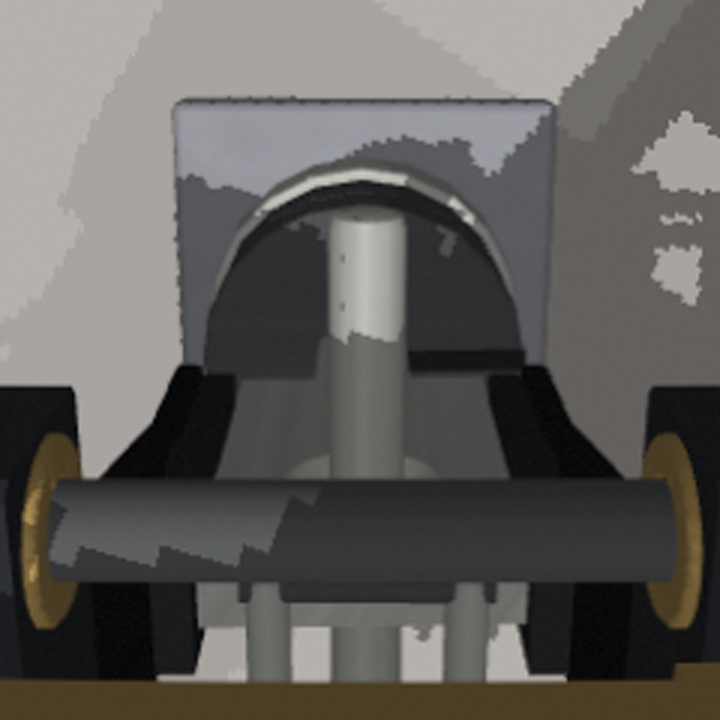

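View pics/cmp.png

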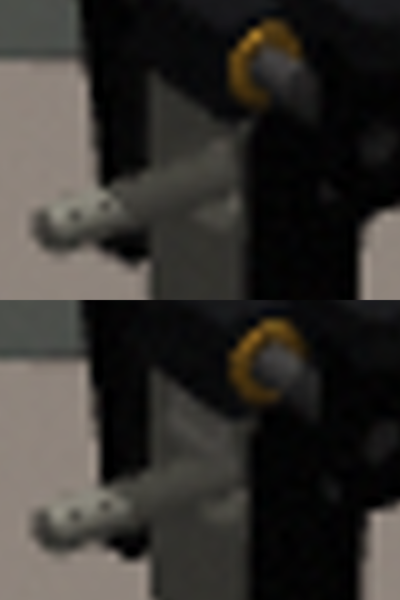

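Run:
```python
from rel import *
# pose at w8 (quat accurate straight down assumed)
q=R.from_matrix(np.array([[-d[0],-n[0]*-1,0],[-d[1],n[1],0],[0,0,-1]]).astype(float)).as_quat()
for nm,pos,pts in(("w8",[.6145,-.0474,.3447],[((365,318),.191+.005),((365,350),.2),((365,371),.2205),((365,388),.218)]),("w9",[.5935,-.054,.3453],[((365,480),.196)])):
    o={"position":np.array(pos),"tool_rot":q}
    for p,z in pts:
        h=ray_z("wrist",uncrop(p,200,150,3),z,o);print(nm,p,z,((h-T[:2])@d[:2])*1e3,((h-T[:2])@n[:2])*1e3)
s=cv2.imread("pics/s9.png")[340:480,290:410];cv2.imwrite("pics/s9z.png",cv2.convertScaleAbs(cv2.resize(s,None,fx=5,fy=4),alpha=2.2))
s=cv2.imread("pics/s7.png")[340:480,290:410];cv2.imwrite("pics/s7z.png",cv2.convertScaleAbs(cv2.resize(s,None,fx=5,fy=4),alpha=2.2))
```

```text
w8 (365, 318) 0.196 33.42710210867971 -0.11815930597738802
w8 (365, 350) 0.2 36.09440539766847 -0.12281506821257816
w8 (365, 371) 0.2205 30.825475836769932 -0.17151790953124102
w8 (365, 388) 0.218 33.65475912735888 -0.16267934455776034
w9 (365, 480) 0.196 33.38470185491363 -0.17493832449834817
```

View pics/s9z.png

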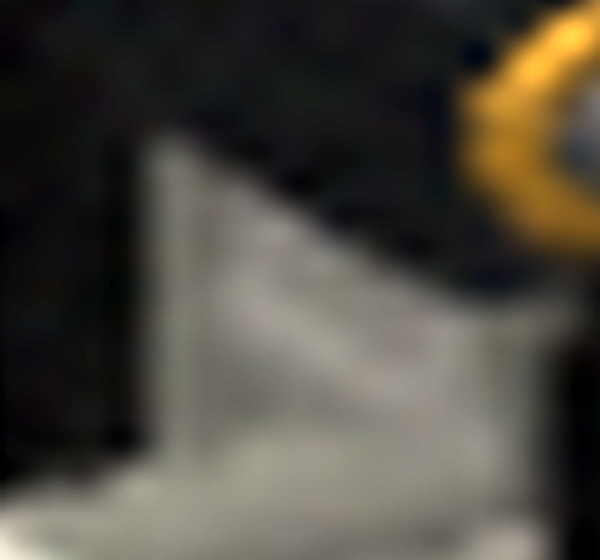

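View pics/s7z.png

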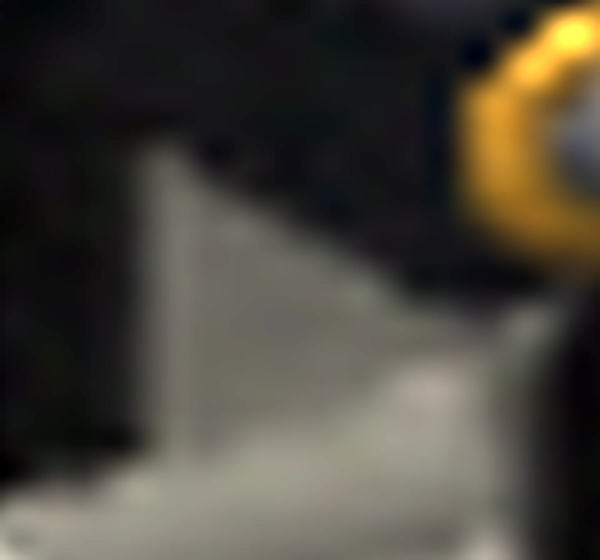

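The flap is shut in front of the plate: there is a lighter tongue in s9 that s7 lacks. I'll press slightly more toward 6 N and hold.

>>> {"fn": "drive_tool", "kwargs": {"plan": [[[-0.012, -0.004, 0, 0, 0, 0], [0, 0, 0, 0, 0, 0], [0, 0, 0, 0, 0, 0], [0, 0, 0, 0, 0, 0], [0, 0, 0, 0, 0, 0]]]}}

```text
time: 20.23
position: [0.5934, -0.054, 0.3453]
tool_rot: [-0.149, 0.989, -0.0, 0.002]
ft_force: [5.2, 2.3, -4.6]
grip_width: 0.0392
```

```bash
python3 rel.py
```

```text
t 20.23 eye rel tip mm x 42.37 y -0.10 z 1.33 | F along 5.64 lat 0.71 z -4.57 |gw 0.0392
```

>>> {"fn": "drive_tool", "kwargs": {"plan": [[[0, 0, 0, 0, 0, 0], [0, 0, 0, 0, 0, 0]]]}}

```text
time: 20.48
position: [0.5934, -0.054, 0.3453]
tool_rot: [-0.149, 0.989, -0.0, 0.002]
ft_force: [5.2, 1.8, -3.5]
grip_width: 0.0395
```

```bash
python3 rel.py
```

```text
t 20.48 eye rel tip mm x 42.38 y -0.09 z 1.33 | F along 5.55 lat 0.20 z -3.47 |gw 0.0395
```

Step 3 done: about 5.5 N held for over a second. Next I ease off forward, then lower gently.

>>> {"fn": "drive_tool", "kwargs": {"plan": [[[0.06, 0.019, 0, 0, 0, 0], [0.13, 0.04, 0, 0, 0, 0], [0.13, 0.04, 0, 0, 0, 0], [0.13, 0.04, 0, 0, 0, 0], [0.05, 0.015, 0, 0, 0, 0], [0, 0, 0, 0, 0, 0], [0, 0, 0, 0, 0, 0]]]}}

```text
time: 21.35
position: [0.6049, -0.0504, 0.3447]
tool_rot: [-0.149, 0.989, 0.0, -0.0]
ft_force: [0.9, 0.5, -4.7]
grip_width: 0.0392
```

```bash
python3 rel.py
```

```text
t 21.35 eye rel tip mm x 53.88 y 0.02 z 0.68 | F along 0.98 lat 0.27 z -4.68 |gw 0.0392
```

>>> {"fn": "drive_tool", "kwargs": {"plan": [[[0, 0, -0.04, 0, 0, 0], [0, 0, -0.05, 0, 0, 0], [0, 0, -0.05, 0, 0, 0], [0, 0, -0.04, 0, 0, 0], [0, 0, 0, 0, 0, 0]]]}}

```text
time: 21.98
position: [0.605, -0.0505, 0.3401]
tool_rot: [-0.149, 0.989, 0.0, -0.0]
ft_force: [0.1, 1.0, -4.2]
grip_width: 0.0395
```

```bash
python3 rel.py
```

```text
t 21.98 eye rel tip mm x 53.96 y -0.03 z -3.88 | F along 0.39 lat 0.96 z -4.24 |gw 0.0395
```

>>> {"fn": "drive_tool", "kwargs": {"plan": [[[0, 0, -0.02, 0, 0, 0], [0, 0, -0.02, 0, 0, 0], [0, 0, 0, 0, 0, 0]]]}}

```text
time: 22.35
position: [0.605, -0.0504, 0.3392]
tool_rot: [-0.149, 0.989, 0.0, -0.0]
ft_force: [0.3, -0.9, -4.4]
grip_width: 0.0401
```

```bash
python3 rel.py
```

```text
t 22.35 eye rel tip mm x 54.01 y -0.02 z -4.78 | F along -0.02 lat -0.98 z -4.43 |gw 0.0401
```

>>> {"fn": "drive_tool", "kwargs": {"plan": [[[0, 0, -0.02, 0, 0, 0], [0, 0, -0.01, 0, 0, 0], [0, 0, 0, 0, 0, 0]]]}}

```text
time: 22.72
position: [0.605, -0.0505, 0.3385]
tool_rot: [-0.149, 0.989, -0.0, -0.0]
ft_force: [-0.1, 0.1, -3.9]
grip_width: 0.0397
```

```bash
python3 rel.py
```

```text
t 22.73 eye rel tip mm x 54.03 y -0.05 z -5.54 | F along -0.11 lat 0.11 z -3.86 |gw 0.0397
```

>>> {"fn": "drive_tool", "kwargs": {"plan": [[[0, 0, -0.02, 0, 0, 0], [0, 0, -0.01, 0, 0, 0], [0, 0, 0, 0, 0, 0]]]}}

```text
time: 23.1
position: [0.605, -0.0504, 0.3379]
tool_rot: [-0.149, 0.989, -0.0, 0.0]
ft_force: [-0.1, -0.2, -2.9]
grip_width: 0.0393
```

```bash
python3 rel.py
```

```text
t 23.10 eye rel tip mm x 54.06 y -0.07 z -6.14 | F along -0.14 lat -0.22 z -2.94 |gw 0.0393
```

Contact with the peg is starting (load falling from -4.2 to -2.9 N). I'll lower until the hand is unloaded.

>>> {"fn": "drive_tool", "kwargs": {"plan": [[[0, 0, -0.02, 0, 0, 0], [0, 0, 0, 0, 0, 0]]]}}

```text
time: 23.35
position: [0.605, -0.0504, 0.3377]
tool_rot: [-0.149, 0.989, -0.0, 0.0]
ft_force: [-1.4, 0.0, 0.0]
grip_width: 0.0396
```

```bash
python3 rel.py
```

```text
t 23.35 eye rel tip mm x 54.08 y -0.07 z -6.27 | F along -1.31 lat 0.45 z 0.02 |gw 0.0396
```

>>> {"fn": "drive_tool", "kwargs": {"plan": [[[0, 0, -0.02, 0, 0, 0], [0, 0, 0, 0, 0, 0]]]}}

```text
time: 23.6
position: [0.605, -0.0504, 0.3376]
tool_rot: [-0.149, 0.989, -0.0, 0.0]
ft_force: [-3.1, 0.9, 5.7]
grip_width: 0.0398
```

```bash
python3 rel.py
```

```text
t 23.60 eye rel tip mm x 54.14 y -0.09 z -6.41 | F along -2.73 lat 1.83 z 5.69 |gw 0.0398
```

Slightly over, at about 10 N on the peg. I'll back off that last step and then open.

>>> {"fn": "drive_tool", "kwargs": {"plan": [[[0, 0, 0.02, 0, 0, 0], [0, 0, 0, 0, 0, 0], [0, 0, 0, 0, 0, 0]]]}}

```text
time: 23.98
position: [0.6051, -0.0505, 0.3376]
tool_rot: [-0.149, 0.989, -0.0, 0.0]
ft_force: [-3.4, 0.5, 5.2]
grip_width: 0.0399
```

```bash
python3 rel.py
```

```text
t 23.98 eye rel tip mm x 54.14 y -0.11 z -6.41 | F along -3.07 lat 1.46 z 5.18 |gw 0.0399
```

>>> {"fn": "drive_tool", "kwargs": {"plan": [[[0, 0, 0, 0, 0, 0], [0, 0, 0, 0, 0, 0], [0, 0, 0, 0, 0, 0], [0, 0, 0, 0, 0, 0], [0, 0, 0, 0, 0, 0], [0, 0, 0, 0, 0, 0], [0, 0, 0, 0, 0, 0]]], "grip": 0}}

```text
time: 24.85
position: [0.605, -0.0505, 0.3373]
tool_rot: [-0.149, 0.989, -0.0, 0.0]
ft_force: [-0.9, -0.1, 1.0]
grip_width: 0.0866
```

Run:
```python
from rel import *
rel();snap("wrist","pics/w10.png");snap("side","pics/s10.png",(290,180,390,280),6)
```

```text
t 24.85 eye rel tip mm x 54.05 y -0.07 z -6.72 | F along -0.87 lat 0.22 z 1.01 |gw 0.0866
```

View pics/w10.png

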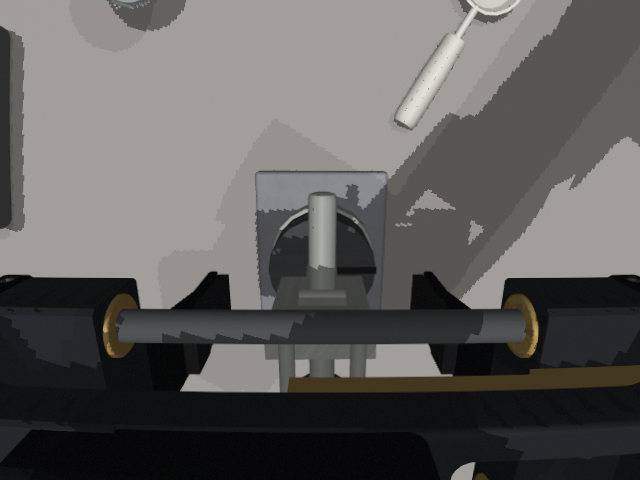

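View pics/s10.png

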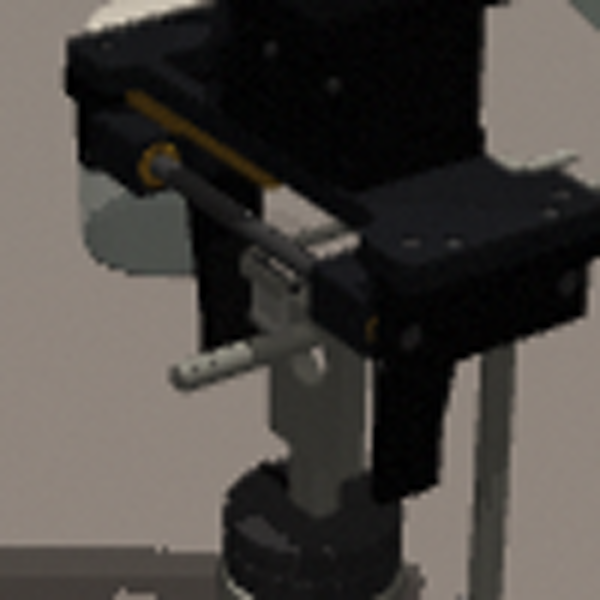

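The hanger hangs from the eye with the fingers clear and the flap shut. Retreating straight up.

>>> {"fn": "drive_tool", "kwargs": {"plan": [[[0, 0, 0.2, 0, 0, 0], [0, 0, 0.5, 0, 0, 0], [0, 0, 0.8, 0, 0, 0], [0, 0, 1, 0, 0, 0], [0, 0, 1, 0, 0, 0], [0, 0, 1, 0, 0, 0], [0, 0, 1, 0, 0, 0], [0, 0, 0.6, 0, 0, 0]]]}}

```text
time: 25.95
position: [0.605, -0.0504, 0.4922]
tool_rot: [-0.149, 0.989, -0.001, 0.001]
ft_force: [-0.5, 0.8, 0.5]
grip_width: 0.0872
```

>>> {"fn": "drive_tool", "kwargs": {"plan": [[[-1, 0, 0.3, 0, 0, 0], [-1, 0, 0.3, 0, 0, 0], [-1, 0, 0, 0, 0, 0], [-1, 0, 0, 0, 0, 0], [-1, 0, 0, 0, 0, 0], [-0.5, 0, 0, 0, 0, 0], [0, 0, 0, 0, 0, 0], [0, 0, 0, 0, 0, 0]]]}}

```text
time: 26.95
position: [0.4683, -0.0506, 0.505]
tool_rot: [-0.149, 0.989, -0.0, 0.001]
ft_force: [0.6, -0.5, 0.5]
grip_width: 0.0872
```

Run:
```python
from rel import *
rel();snap("side","pics/s11.png",(290,180,390,280),6);snap("side","pics/s12.png",(290,180,390,280),6);snap("top","pics/t12.png")
print(np.abs(cv2.imread("pics/s11.png").astype(int)-cv2.imread("pics/s12.png")).mean(),robot.get_obs()["joint_velocities"])
```

```text
t 26.95 eye rel tip mm x -76.44 y 40.14 z 160.98 | F along 0.44 lat -0.64 z 0.53 |gw 0.0872
0.7527268518518518 [ 0.001   0.0002  0.0025 -0.0004  0.0023  0.0005]
```

View pics/s12.png

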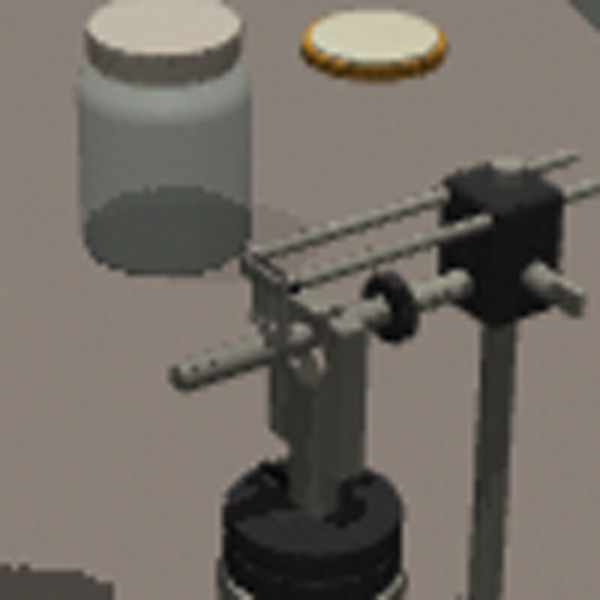

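View pics/t12.png

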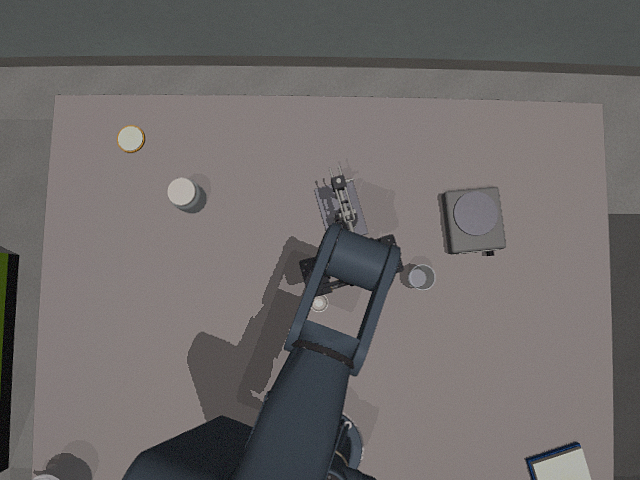

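The hanger hangs upright and still between flap and collar with the flap shut. The beaker and jar, at (420,277) and (183,193), have not moved, and the hand is clear.

```bash
python3 -c "
from rig import robot
print(robot.hand_in())"
```

```text
the job is handed in; nothing more can be done
None
```

The weight hanger is on the peg, behind the shut flap, and I handed the job in at about 27 s. No verdict was reported, so success rests on my own checks.

- **Past the flap:** The eye slid about 64 mm past the peg tip with almost no force. I never saw the flap actually lifted, because the gripper hid it. In the side view afterwards it hung shut behind the plate.
- **Pull test:** Pulled back, the plate met the flap with the eye about 42.5 mm past the tip. I held 4 to 5.6 N for over a second, as measured at the wrist, a little under the suggested 6 N. The camera-based hinge position (32 mm) had predicted contact nearer 40 mm, so these differ by about 2.5 mm.
- **Lowering:** I lowered it until the hand was unloaded. The last small step went slightly over, to roughly 10 N on the peg. Backing off by 0.5 mm hardly reduced that, so I released with about 5 N of downward push still on the hand.
- **Final check:** The side view shows the hanger upright between flap and collar with the flap shut. Two pictures 0.05 s apart are practically identical, and the hand is well clear. The jar and beaker are unmoved in the top view. The spoon is partly hidden by the arm there, but the part that shows is where it was.

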